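# Shut the specimen case and bolt it

### The job

Shut the blue lid of the specimen case, then bolt it: lift the bolt's handle out of its notch, slide the bolt through the keeper on the lid, feel for the notch in the brass catch plate and let the handle down level in it. The catch plate is adjustable, so its notch is not at a known distance; leave the specimens and other things on the bench where they are.

Things in the scene. Friction and masses are not known exactly. Their poses are not given: they have to be found in the camera images.
- case: grey steel specimen case, 150 (x) by 300 (y) by 60 mm high, fixed to the bench; origin on the bench under its centre, x points away from the robot, y to the left along the bolt. Left half (y > 0): a compartment with a blue lid. Right half: a flat deck, 60 mm high, carrying a steel barrel bolt along y whose axis lies at x = -45 mm, 88 mm above the bench.
- bolt_rest (a point): point fixed on the case, on the bolt's axis beside the start notch (case x = -45, y = -110, z = 88 mm); axes as the case. Guide straps and cradle round the rod reach at most 12 mm above and 13 mm in front of the axis, the notched plates 26 mm in front. The notch in the steel start plate is 16 mm wide, open at the top; the handle's 11 mm thick stem lies in it.
- catch_zone (a point): point fixed on the case, on the bolt's axis, 67 mm to the left (+y) of bolt_rest: the middle of where the catch notch can be. The brass catch plate is adjustable: its 16 mm wide notch is 56 to 78 mm left of the start notch, unreported. Its top is 10 mm above the axis: off the notch, a lowered handle rests on it at about 0.7 rad; over it, the handle drops level. Feel or look for it.
- lid (a joint): angle of the blue lid, rad: 0 shut, grows as it opens; starts at 0.35 to 0.7. Hinge along y at the case's back edge (x = 73 mm, 64 mm above the bench), stiff: the lid stays where left; 1 to 4 N on its front part shuts it. On its right front corner stands the steel keeper, a staple with a 20 mm opening, its top 104 mm above the bench with the lid shut; only then can the bolt enter it.
- lid_press (a point): point on the lid's upper face, 19 mm behind its front edge and away from the keeper, where it can be pushed down; with the lid shut it is at x = -55, y = 106 mm of the case, 68 mm above the bench. z points out of the lid.
- bolt (a joint): how far the bolt is shot, m: 0 with its handle in the start notch, grows towards the lid (+y of the case), stops at 0.084. Stays where it is left; sliding takes 1 to 3 N.
- handle (a joint): angle of the bolt handle about the bolt's axis, rad: 0 lying level in a notch, pointing at the robot (-x of the case); grows as it is lifted, to 1.45 (nearly upright). It falls back under its own weight (110 g; a finger pressed against it can hold it up by friction). It clears the notches above about 0.75 rad.
- handle_grip (a point): middle of the black round grip of the bolt handle, 18 mm thick and 35 mm long, 51 mm from the bolt's axis; moves with the handle. x points along the handle towards the bolt's axis, y along the bolt (towards the lid). Pinched across y, the grip can swivel between the fingers as it follows its arc.
- deck_black_mid (a point): black mounted specimen, 30 mm round, 21 mm high, standing loose on the case's deck behind the bolt; point at its centre. Bystander.
- deck_green_mid (a point): dark green mounted specimen, 30 mm round, 19 mm high, standing loose on the case's deck behind the bolt; point at its centre. Bystander.
- driver_mid (a point): yellow-handled screwdriver, 169 mm long, 25 mm thick, lying at the front of the bench; point at its middle. Bystander.
- tape_mid (a point): roll of beige tape, 100 mm across, 25 mm high, on the left; point at its centre. Bystander.
- cup_mid (a point): olive green mug, 86 mm wide, 96 mm high, on the left; point at its centre. Bystander.
- marker_mid (a point): blue-capped marker pen, 135 mm long, 16 mm thick, lying at the front of the bench; point at its middle. Bystander.

How it is judged:
By the outcome, as a careful person would: the job done as asked, in the order asked, and still so for the second after the job is handed in, with the robot touching nothing.
It also fails if it takes over 69 s, if anything falls off the work surface, if the arm or the gripper's body presses on something with over 40 N, if the wrist force passes 120 N, or if a joint passes its speed limit or range.

### The arm

A 6-joint arm with a two-finger parallel gripper is mounted at the origin on a cart in front of the work surface, level with it; the furniture and walls round the work are solid. World frame = base frame: x ahead of the robot, y to its left, z up, the work surface at z = 0. Lengths are in mm, angles in rad, forces in N, time in s.
With the tool pointing down it reaches from about 300 to 750 mm from the base axis. Payload 8.5 kg.
Tool frame: the origin (TCP) lies at the centre of the arm's flange, where the gripper is bolted on; the fingertips stand 166 mm ahead of it and the grasp point (between the pads) lies 147 mm ahead of it; x points along the fingers, y is the direction in which the jaws open and shut, and the axes are right-handed (so a half turn about x gives the same grasp; the last joint's range is limited). The gripper opens to 88 mm and grips with 3 to 60 N. Pads are 18 mm wide; open, the fingers measure 123 mm over their backs; the gripper's body (75 mm by 187 mm) begins 45 mm behind the grasp point.
Start: joints at [0.886, 0.381, 1.297, -0, 1.464, -0.215], TCP at [248.979, 490.399, 404.748] pointing down, gripper open.
Joint ranges: [-3.11, 3.11], [-0.89, 2.33], [0.22, 2.48], [-1.42, 4.56], [0.17, 2.85], [-2.88, 2.88]. Speed limits (rad/s): [2.39, 2.39, 3.14, 3.14, 3.14, 3.14].

### API

Orientations are given as a rotation vector (axis times angle).
In Python, from workcell import ctrl gives the robot as it stands. The module is installed in compiled form; this text tells all that it offers.
- The arm moves only by the shell command python3 -m creep 'ROWS' [OPENING] [FORCE]. ROWS is JSON, a list of rows, each an object with "dp": the shift along the tool's x, y, z in mm, a list of three; "delta_rot": the turn, a rotation vector about the tool's x, y, z in degrees, a list of three. In form: [{"dp": [dx, dy, dz], "delta_rot": [rx, ry, rz]}, ...]. A call has 1 to 12 rows; each row shifts and turns the commanded pose from where the row before left it, along the tool's axes as they then stand; what a row does not reach is not made up. A row lasts 1/8 s, in which the tool goes at most 62.5 mm and 10.7 degrees, less where a joint would pass 70% of its speed; a pose out of reach is approached as far as the arm can. A call with a gripper value outside its range is refused whole. OPENING is the closure in counts, from 0 (fully open) to 255 (shut), set as the call begins (- or left out, the last holds). The fingers move at their own pace and stop on an object; FORCE is the grip in N (left out, the last holds). Time passes only in rows, so rows that do not move let the fingers close. It gives the time, the measured TCP pose, the force and the opening at its end, in the units of the state.
- ctrl.observe(): the state, without advancing time (a new reading comes with each control period).
- ctrl.snapshot(name): name is "scene" or "side" or "wrist"; returns a dict with "color" (420x560x3 uint8, blue, green, red), "fx", "fy", "cx", "cy" (pixels), "k1" (the pictures are not rectified: a ray, as slopes to the right and down, at radius r is drawn at 1 + k1 r^2 times it, then the intrinsics apply), "rvec" (rotation vector, rad) and "tvec" (3), from world to camera coordinates, as OpenCV has them. Camera axes: x right, y down, z forward; pixel columns grow to the right and rows downward; lengths in mm; the calibration is good to about 2 mm. A picture is of the moment at which its call begins. There is no depth.
- ctrl.finish_job(): hands the job in, once; it reports no verdict.
The state is a dict: "time_s": time; "joint_positions": joint angles; "joint_velocities": joint speeds; "tau": joint torques, N m; "tcp_pos": TCP position; "ee_rot": TCP orientation; "wrist_force": force on the tool from outside, world axes, zero at the start; "wrist_torque": the same for the moment, N m; "grip_width": opening from 0.0 (shut) to 1.0 (fully open).
Only numpy, scipy, OpenCV 4.12 (cv2) and the standard library are available. Lean on these libraries where they do the work, as an engineer would, in place of code of your own. Each camera call takes 0.05 s, during which the arm holds its last target. There are 200 camera calls.

## Working session

There is one attempt and no reset: what is moved stays moved. The work goes in short steps, Python scripts to look and compute and a shell command to move; the robot and the scene stay as the last step left them, time stands still between calls to the robot, and variables do not carry over. Pictures are saved under pics/ and viewed, about 8 in all and at most 12, crops included, and the job is handed in when it is done.

```bash
mkdir -p pics; cat > h.py <<'E'
import numpy as np, cv2
from workcell import ctrl
from scipy.spatial.transform import Rotation as R
def snap(n,f=None):
    s=ctrl.snapshot(n)
    if f: cv2.imwrite('pics/'+f,s['color'])
    return s
def K(s): return np.array([[s['fx'],0,s['cx']],[0,s['fy'],s['cy']],[0,0,1.]]),np.array([s['k1'],0,0,0,0.])
def ray(s,uv):
    k,d=K(s); p=cv2.undistortPoints(np.array([[uv]],float),k,d)[0,0]
    r=cv2.Rodrigues(np.array(s['rvec'],float))[0]; t=np.array(s['tvec'],float).ravel()
    v=r.T@np.array([p[0],p[1],1]); return -r.T@t, v/np.linalg.norm(v)
def onz(s,uv,z):
    o,v=ray(s,uv); return o+v*(z-o[2])/v[2]
def tri(rs):
    A=sum(np.eye(3)-np.outer(v,v) for o,v in rs); b=sum((np.eye(3)-np.outer(v,v))@o for o,v in rs)
    return np.linalg.solve(A,b)
def proj(s,P):
    k,d=K(s); return cv2.projectPoints(np.array(P,float).reshape(-1,1,3),np.array(s['rvec'],float),np.array(s['tvec'],float),k,d)[0].reshape(-1,2)
E
python3 - <<'E'
from h import *
a=snap('scene','scene.png'); b=snap('side','side.png')
for s in (a,b): print(ray(s,(s['cx'],s['cy'])))
o=ctrl.observe(); print(o['tcp_pos'],o['ee_rot'],R.from_rotvec(o['ee_rot']).as_matrix())
E
```

```text
(array([-329.60638353, -576.47865522,  647.2873805 ]), array([ 0.68613863,  0.56037665, -0.46388769]))
(array([ 181.41350818, -372.26858534,  657.36000336]), array([ 0.44347036,  0.60806103, -0.65847993]))
[248.95052664 490.38701339 404.21553919] [ 0.36741991  1.53981191 -0.36930721] [[-8.39591760e-04  4.52672749e-01  8.91676330e-01]
 [-1.02512364e-03  8.91675786e-01 -4.52673438e-01]
 [-9.99999122e-01 -1.29413938e-03 -2.84598106e-04]]
```

View pics/scene.png

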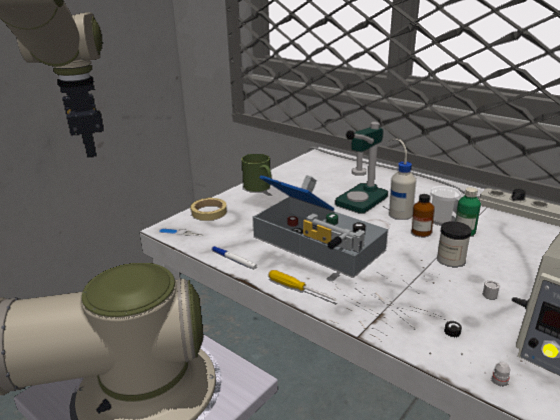

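View pics/side.png

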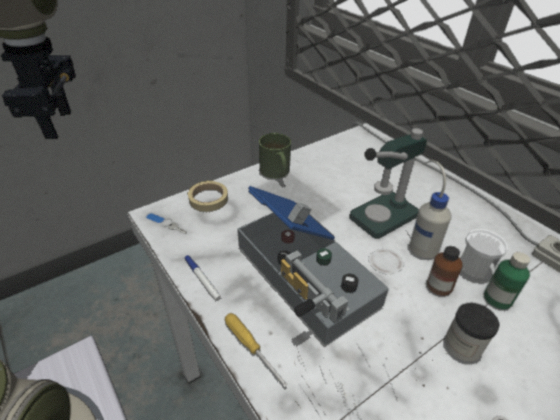

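The scene view has the case at about (320,235) with the lid open, and the side view has it at (310,275) with the handle near (305,308). I'll zoom in on both.

```bash
python3 - <<'E'
from h import *
a=cv2.imread('pics/scene.png')[165:285,240:400]; b=cv2.imread('pics/side.png')[170:350,225:400]
a=cv2.resize(a,None,fx=2.4*1,fy=2.4,interpolation=3); b=cv2.resize(b,None,fx=3.3,fy=3.3,interpolation=3)
cv2.imwrite('pics/c1.png',b)
cv2.imwrite('pics/c2.png',cv2.resize(cv2.imread('pics/scene.png')[165:285,240:400],None,fx=5,fy=5,interpolation=3))
E
```

```text
(no output)
```

View pics/c1.png

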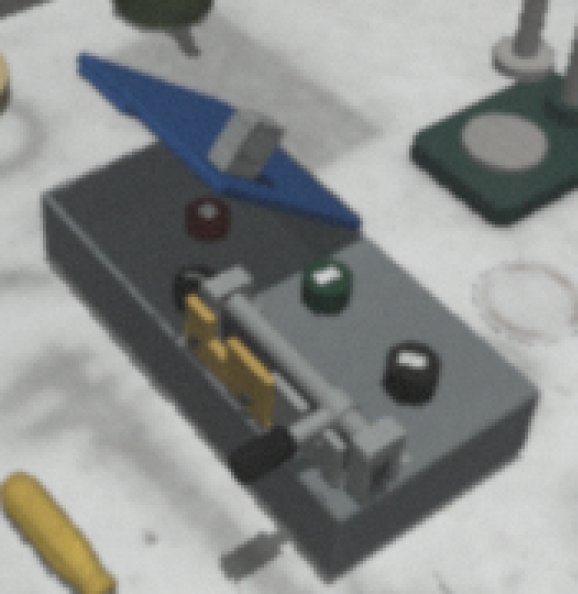

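View pics/c2.png

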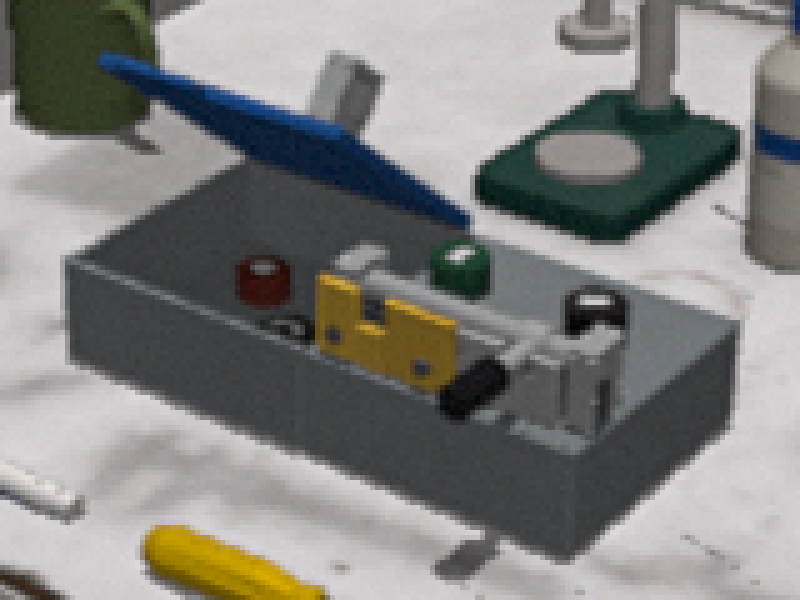

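```bash
python3 - <<'E'
from h import *
from scipy.optimize import least_squares
a=ctrl.snapshot('scene'); b=ctrl.snapshot('side')
S=lambda p:(240+p[0]/5,165+p[1]/5); D=lambda p:(225+p[0]/3.3,170+p[1]/3.3)
ob=[]
for P,s,d in [((-75,150,60),(66,260),(44,200)),((-75,-150,60),(582,452),(341,520)),((75,-150,60),(740,322),(537,397)),((-75,-150,0),(570,562),(330,580)),((-75,150,0),(70,362),(46,262))]:
    ob+= [(P,a,S(s)),(P,b,D(d))]
def W(q,P):
    c,s=np.cos(q[2]),np.sin(q[2]);P=np.array(P,float); return np.array([q[0]+c*P[0]-s*P[1],q[1]+s*P[0]+c*P[1],P[2]])
f=lambda q:np.concatenate([proj(s,W(q,P))[0]-u for P,s,u in ob])
r=least_squares(f,[450,100,0.]); q=r.x; print(q,np.round(r.fun,1))
np.save('q.npy',q)
def inv(p):
    c,s=np.cos(q[2]),np.sin(q[2]);d=p-np.array([q[0],q[1],0]); return np.array([c*d[0]+s*d[1],-s*d[0]+c*d[1],d[2]])
for n,s,d in [('lidFL',(100,58),(80,55)),('lidFR',(345,130),(220,190)),('lidBR',(468,222),(358,222)),('notchL',(360,283),(216,322)),('notchR',(387,300),(228,340)),('plateL',(317,275),(187,297)),('grip end',(458,400),(246,464)),('grip mid',(475,388),(263,453))]:
    p=tri([ray(a,S(s)),ray(b,D(d))]); print(n,p.round(),inv(p).round(1))
def cast(s,uv,x):
    o,v=ray(s,uv); n=np.array([np.cos(q[2]),np.sin(q[2]),0]); w=W(q,(x,0,0)); return inv(o+v*((w-o)@n)/(v@n)).round(1)
for x in(-71,-68):
  for u in [(360,283),(387,300)]: print(x,cast(a,S(u),x))
for n in('bolt',): print('rest',W(q,(-45,-110,88)),'grip',W(q,(-96,-110,88)),'press',W(q,(-55,106,68)))
E
```

```text
[5.52909468e+02 4.44179688e+01 3.35478405e-03] [-0.9 -0.6 -1.4 -2.5 -1.   0.5  0.   1.1  1.2 -0.5  2.6 -2.1  0.   1.5
  0.3  2.1 -0.7 -0.1 -0.5 -1.7]
lidFL [513. 196. 155.] [-39.1 151.3 155.1]
lidFR [508.  43. 162.] [-45.1  -1.5 162. ]
lidBR [627.  53.  63.] [74.5  8.3 63.3]
notchL [483.  12. 103.] [-70.4 -31.9 102.5]
notchR [482.  -1.  99.] [-70.6 -45.5  99.2]
plateL [482.  37.  99.] [-70.7  -6.7  99. ]
grip end [448. -64.  86.] [-105.2 -107.7   86.4]
grip mid [459. -65.  88.] [ -94.7 -108.7   88. ]
-71 [-71.  -30.6 103.2]
-71 [-71.  -45.6  99.5]
-68 [-68.  -28.4 101.2]
-68 [-68.  -43.5  97.5]
rest [508.27874721 -65.73237723  88.        ] grip [457.2790342 -65.9034709  88.       ] press [497.55417149 150.23285949  68.        ]
```

Case at about (553,44), yaw 0; lid about 0.69 rad. The catch notch is at case y ≈ -38, which puts it about 72 mm from the start notch. I'll align the tool and move above the lid.

```bash
python3 -m creep '[{"dp":[0,0,0],"delta_rot":[-9,0,0]},{"dp":[0,0,0],"delta_rot":[-9,0,0]},{"dp":[0,0,0],"delta_rot":[-8.9,0,0]},{"dp":[6,-42.5,35],"delta_rot":[0,0,0]},{"dp":[6,-42.5,35],"delta_rot":[0,0,0]},{"dp":[6,-42.5,35],"delta_rot":[0,0,0]},{"dp":[6,-42.5,35],"delta_rot":[0,0,0]},{"dp":[6,-42.5,35],"delta_rot":[0,0,0]},{"dp":[6,-42.5,35],"delta_rot":[0,0,0]},{"dp":[6,-42.5,35],"delta_rot":[0,0,0]},{"dp":[6,-42.5,35],"delta_rot":[0,0,0]},{"dp":[0,0,0],"delta_rot":[0,0,0]}]' 255 30
python3 -c "
from h import *
o=ctrl.observe();print(o['tcp_pos'],R.from_rotvec(o['ee_rot']).as_matrix().round(3))"
```

```text
time_s: 1.7
tcp_pos: [530.6, 147.8, 355.8]
ee_rot: [0.003, 1.572, -0.004]
wrist_force: [0.2, 0.3, -0.2]
grip_width: 0.008
[530.5641472  147.7779778  355.76340188] [[-0.001  0.005  1.   ]
 [-0.     1.    -0.005]
 [-1.    -0.    -0.001]]
```

```bash
python3 -m creep '[{"dp":[14,0,0],"delta_rot":[0,0,0]},{"dp":[14,0,0],"delta_rot":[0,0,0]},{"dp":[14,0,-4],"delta_rot":[0,0,0]},{"dp":[12,0,-6],"delta_rot":[0,0,0]},{"dp":[12,0,-6],"delta_rot":[0,0,0]},{"dp":[12,0,-5],"delta_rot":[0,0,0]},{"dp":[10,0,-4],"delta_rot":[0,0,0]},{"dp":[10,0,-3],"delta_rot":[0,0,0]},{"dp":[10,0,-2],"delta_rot":[0,0,0]},{"dp":[8,0,0],"delta_rot":[0,0,0]},{"dp":[3,0,0],"delta_rot":[0,0,0]},{"dp":[0,0,0],"delta_rot":[0,0,0]}]'
```

```text
time_s: 3.2
tcp_pos: [499.0, 150.3, 237.6]
ee_rot: [0.0, 1.571, -0.0]
wrist_force: [0.2, 0.4, 0.4]
grip_width: 0.007
```

```bash
python3 -m creep '[{"dp":[2,0,0],"delta_rot":[0,0,0]},{"dp":[2,0,0],"delta_rot":[0,0,0]},{"dp":[0,0,0],"delta_rot":[0,0,0]}]'; python3 -c "
from h import *
snap('side','s2.png'); im=cv2.imread('pics/s2.png')[150:350,200:420]; cv2.imwrite('pics/s2c.png',cv2.resize(im,None,fx=2.7,fy=2.7))"
```

```text
time_s: 3.58
tcp_pos: [498.9, 150.3, 234.3]
ee_rot: [0.0, 1.57, -0.0]
wrist_force: [-1.4, -0.8, 5.9]
grip_width: 0.01
```

View pics/s2c.png

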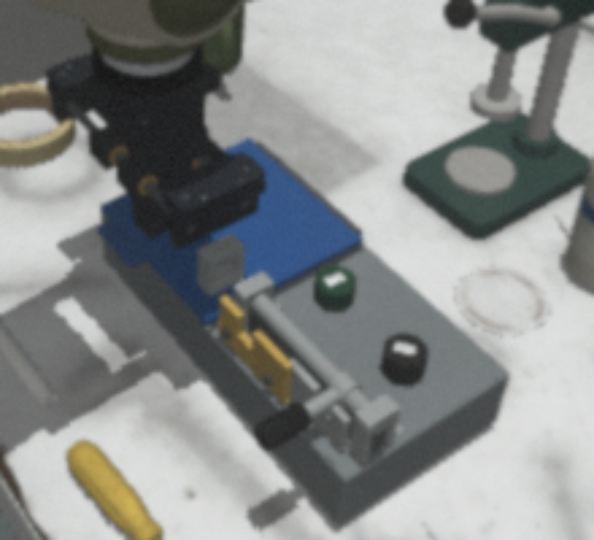

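The lid is shut: the blue face lies flush, and I read 5.9 N with the tip at z = 68 mm. I'll press a touch more, then move above the handle grip at about (457,-66,88).

```bash
python3 -m creep '[{"dp":[1,0,0],"delta_rot":[0,0,0]},{"dp":[0,0,0],"delta_rot":[0,0,0]},{"dp":[-48,0,0],"delta_rot":[0,0,0]},{"dp":[-48,0,0],"delta_rot":[0,0,0]},{"dp":[0,-43.2,-8.4],"delta_rot":[0,0,0]},{"dp":[0,-43.2,-8.4],"delta_rot":[0,0,0]},{"dp":[0,-43.2,-8.4],"delta_rot":[0,0,0]},{"dp":[0,-43.2,-8.4],"delta_rot":[0,0,0]},{"dp":[0,-43.2,-8.4],"delta_rot":[0,0,0]},{"dp":[0,0,0],"delta_rot":[0,0,0]}]'
python3 -m creep '[{"dp":[25,0,0],"delta_rot":[0,0,0]},{"dp":[25,0,0],"delta_rot":[0,0,0]},{"dp":[0,0,0],"delta_rot":[0,0,0]}]' 110 10
python3 -c "
from h import *
snap('wrist','w1.png')"
```

```text
time_s: 4.88
tcp_pos: [456.5, -67.7, 328.8]
ee_rot: [0.003, 1.571, -0.004]
wrist_force: [0.3, 1.4, -0.2]
grip_width: 0.002
time_s: 5.25
tcp_pos: [456.7, -64.9, 277.8]
ee_rot: [0.001, 1.574, 0.001]
wrist_force: [0.7, 0.2, 0.3]
grip_width: 0.323
```

View pics/w1.png

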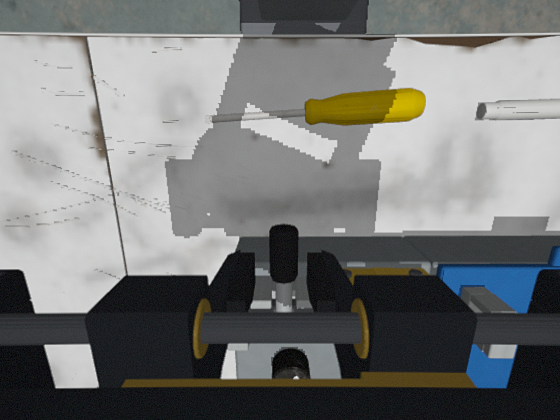

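The wrist view has the black grip at (284,252), centred between the fingers. I'll descend and pinch.

```bash
python3 -m creep '[{"dp":[0,0,0],"delta_rot":[0,0,0]},{"dp":[0,0,0],"delta_rot":[0,0,0]},{"dp":[15,-1,0],"delta_rot":[0,0,0]},{"dp":[15,0,0],"delta_rot":[0,0,0]},{"dp":[12,0,0],"delta_rot":[0,0,0]},{"dp":[0,0,0],"delta_rot":[0,0,0]}]' 110
python3 -m creep '[{"dp":[0,0,0],"delta_rot":[0,0,0]},{"dp":[0,0,0],"delta_rot":[0,0,0]},{"dp":[0,0,0],"delta_rot":[0,0,0]},{"dp":[0,0,0],"delta_rot":[0,0,0]},{"dp":[0,0,0],"delta_rot":[0,0,0]}]' 255 12
```

```text
time_s: 6.05
tcp_pos: [456.8, -66.6, 236.4]
ee_rot: [0.001, 1.572, 0.0]
wrist_force: [0.2, -0.3, 0.1]
grip_width: 0.57
time_s: 6.68
tcp_pos: [456.7, -65.7, 236.9]
ee_rot: [0.003, 1.571, 0.001]
wrist_force: [2.6, 10.6, 2.8]
grip_width: 0.196
```

```bash
python3 -m creep '[{"dp":[0,2,0],"delta_rot":[0,0,0]},{"dp":[-7.6,0,0.6],"delta_rot":[0,0,0]},{"dp":[-7.5,0,1.7],"delta_rot":[0,0,0]},{"dp":[-7.1,0,2.8],"delta_rot":[0,0,0]},{"dp":[0,0,0],"delta_rot":[0,0,0]}]'

```

```text
time_s: 7.3
tcp_pos: [461.8, -64.7, 259.5]
ee_rot: [-0.0, 1.571, -0.0]
wrist_force: [-2.3, -0.4, -1.2]
grip_width: 0.198
```

Forces are low and the handle is following, so I'll continue up.

```bash
python3 -m creep '[{"dp":[-6.6,0,3.8],"delta_rot":[0,0,0]},{"dp":[-6,0,4.8],"delta_rot":[0,0,0]},{"dp":[-5.2,0,5.6],"delta_rot":[0,0,0]},{"dp":[-4.3,0,6.3],"delta_rot":[0,0,0]},{"dp":[0,0,0],"delta_rot":[0,0,0]}]'
python3 -c "
from h import *
snap('side','s3.png'); im=cv2.imread('pics/s3.png')[180:340,230:400]; cv2.imwrite('pics/s3c.png',cv2.resize(im,None,fx=3.3,fy=3.3))"
```

```text
time_s: 7.92
tcp_pos: [482.9, -64.7, 281.3]
ee_rot: [-0.0, 1.57, -0.0]
wrist_force: [-1.0, 1.1, 0.0]
grip_width: 0.195
```

View pics/s3c.png

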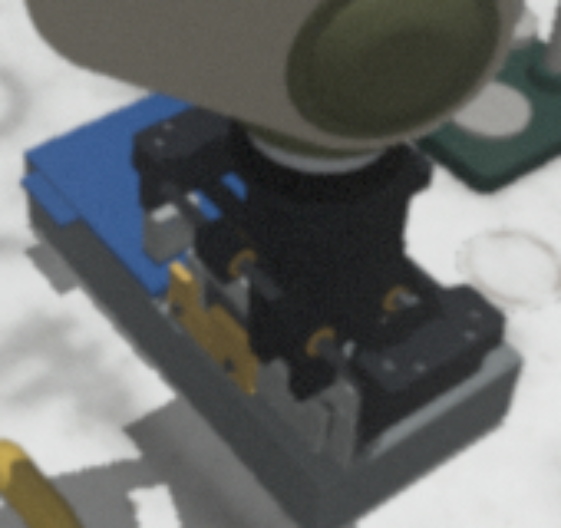

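The handle is lifted and held. Next, slide in two stages while watching the force.

```bash
python3 -m creep '[{"dp":[0,7,0],"delta_rot":[0,0,0]},{"dp":[0,8,0],"delta_rot":[0,0,0]},{"dp":[0,8,0],"delta_rot":[0,0,0]},{"dp":[0,8,0],"delta_rot":[0,0,0]},{"dp":[0,8,0],"delta_rot":[0,0,0]},{"dp":[0,0,0],"delta_rot":[0,0,0]}]'
python3 -m creep '[{"dp":[0,8,0],"delta_rot":[0,0,0]},{"dp":[0,8,0],"delta_rot":[0,0,0]},{"dp":[0,8,0],"delta_rot":[0,0,0]},{"dp":[0,8,0],"delta_rot":[0,0,0]},{"dp":[0,0,0],"delta_rot":[0,0,0]},{"dp":[0,0,0],"delta_rot":[0,0,0]}]'

```

```text
time_s: 8.72
tcp_pos: [482.4, -25.0, 281.0]
ee_rot: [0.0, 1.571, 0.001]
wrist_force: [0.3, 1.6, -1.8]
grip_width: 0.192
time_s: 9.48
tcp_pos: [482.4, 6.5, 281.1]
ee_rot: [0.0, 1.571, 0.0]
wrist_force: [-0.5, 0.7, 0.3]
grip_width: 0.196
```

```bash
python3 -m creep '[{"dp":[4.3,0,-6.3],"delta_rot":[0,0,0]},{"dp":[5.2,0,-5.6],"delta_rot":[0,0,0]},{"dp":[6,0,-4.8],"delta_rot":[0,0,0]},{"dp":[3.3,0,-2],"delta_rot":[0,0,0]},{"dp":[3.3,0,-1.8],"delta_rot":[0,0,0]},{"dp":[0,0,0],"delta_rot":[0,0,0]}]'

```

```text
time_s: 10.22
tcp_pos: [461.7, 7.0, 258.4]
ee_rot: [0.002, 1.572, 0.001]
wrist_force: [1.6, 7.6, -1.1]
grip_width: 0.195
```

The handle is below 0.7 rad with no vertical load, so it is in the notch. The 7.6 N in +y suggests it is touching the right wall, so I'll ease left while lowering.

```bash
python3 -m creep '[{"dp":[0,1.5,0],"delta_rot":[0,0,0]},{"dp":[0,0,0],"delta_rot":[0,0,0]}]'
python3 -m creep '[{"dp":[7.1,0,-2.8],"delta_rot":[0,0,0]},{"dp":[7.5,0,-1.7],"delta_rot":[0,0,0]},{"dp":[0,0,0],"delta_rot":[0,0,0]}]'

```

```text
time_s: 10.48
tcp_pos: [461.9, 7.8, 258.8]
ee_rot: [0.0, 1.571, -0.0]
wrist_force: [0.9, 0.9, 0.0]
grip_width: 0.199
time_s: 10.85
tcp_pos: [457.5, 7.8, 243.7]
ee_rot: [0.001, 1.571, -0.0]
wrist_force: [1.2, 1.4, 0.0]
grip_width: 0.193
```

```bash
python3 -m creep '[{"dp":[5,0,-0.6],"delta_rot":[0,0,0]},{"dp":[2.6,0,0],"delta_rot":[0,0,0]},{"dp":[0,0,0],"delta_rot":[0,0,0]}]'
python3 -m creep '[{"dp":[0,0,0],"delta_rot":[0,0,0]},{"dp":[0,0,0],"delta_rot":[0,0,0]},{"dp":[0,0,0],"delta_rot":[0,0,0]},{"dp":[0,0,0],"delta_rot":[0,0,0]}]' 130
python3 -m creep '[{"dp":[-15,0,0],"delta_rot":[0,0,0]},{"dp":[-30,0,0],"delta_rot":[0,0,0]},{"dp":[-40,0,-20],"delta_rot":[0,0,0]},{"dp":[-40,0,-40],"delta_rot":[0,0,0]},{"dp":[0,0,-50],"delta_rot":[0,0,0]},{"dp":[0,0,0],"delta_rot":[0,0,0]}]'
python3 -c "
from h import *
snap('side','s4.png'); im=cv2.imread('pics/s4.png')[170:350,225:400]; cv2.imwrite('pics/s4c.png',cv2.resize(im,None,fx=3.3,fy=3.3))
snap('scene','sc4.png'); im=cv2.imread('pics/sc4.png')[165:285,240:400]; cv2.imwrite('pics/sc4c.png',cv2.resize(im,None,fx=5,fy=5))"
```

```text
time_s: 11.22
tcp_pos: [456.9, 7.8, 236.7]
ee_rot: [0.0, 1.571, -0.0]
wrist_force: [1.7, 1.5, -0.3]
grip_width: 0.197
time_s: 11.72
tcp_pos: [456.8, 7.8, 236.7]
ee_rot: [0.0, 1.571, -0.0]
wrist_force: [-0.1, -0.0, 0.2]
grip_width: 0.487
time_s: 12.48
tcp_pos: [344.4, 8.4, 362.1]
ee_rot: [0.001, 1.571, -0.001]
wrist_force: [0.0, -1.0, 1.3]
grip_width: 0.491
```

View pics/s4c.png

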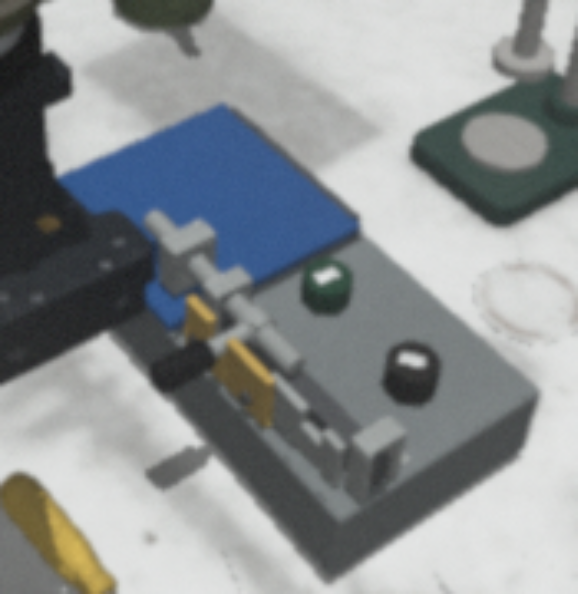

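View pics/sc4c.png

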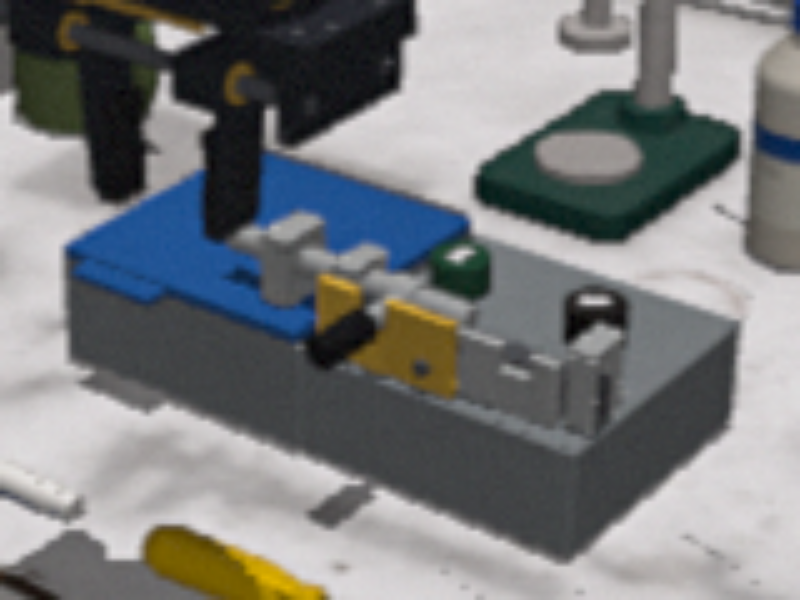

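Both views show the lid flush, the rod through the keeper, and the handle lying in the brass notch: grip at (345,335) in the scene crop and (183,365) in the side crop. The gripper is clear and the specimens haven't moved. I'll check the handle is level and hand in.

```bash
python3 - <<'E'
from h import *
a=ctrl.snapshot('scene'); b=ctrl.snapshot('side')
p=tri([ray(a,(240+343/5,165+337/5)),ray(b,(225+182/3.3,170+366/3.3))]); print('grip',p.round(1))
if abs(p[2]-88)<8: print(ctrl.finish_job())
E
```

```text
grip [455.9   3.7  90.5]
the job is handed in; nothing more can be done
None
```

The lid is shut and bolted, and the job was handed in at about 12.6 s of the 69 s allowed.

- **Lid:** I pressed it down until it bottomed at 68 mm above the bench, reading about 6 N.
- **Bolt:** I pinched the handle, lifted it to about 1.05 rad and slid the bolt about 72 mm through the keeper. I then lowered the handle into the brass catch notch. It touched the right side of the notch at 7.6 N on the way down, so I eased the tool about 1.5 mm left. I then let go and backed away.

**Last checks:**
- Both cameras show the lid flush, the rod through the keeper and the handle in the catch notch.
- The triangulated grip height is 90.5 mm, against 88 mm for dead level; this is within measurement error.
- The grip's position along the bolt from the cameras was about 4 mm right of where the gripper released it. I put that down to picking points by hand in small crops, so I did not correct for it.
- The deck specimens look unmoved, and the gripper was clear of everything.

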